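# Re-station a spring-pinned specimen shuttle and clamp it

## Robot

A 6-joint arm with a two-finger parallel gripper is mounted at the origin on a cart in front of the work surface, level with it; the furniture and walls round the work are solid. World frame = base frame: x ahead of the robot, y to its left, z up, the work surface at z = 0. Lengths are in m, angles in rad, forces in N, time in s.
With the tool pointing down it reaches from about 0.3 to 0.875 m from the base axis. Payload 4.2 kg.
Tool frame: the origin (TCP) lies at the very end of the fingers, on their centre line; the grasp point (between the pads) lies 19 mm behind it (robot.tcp_to_grasp is the distance from the TCP to the grasp point, in m); z points along the fingers, y is the line along which they close (so a half turn about z gives the same grasp; the last joint's range is limited). The gripper opens to 85 mm and grips with 20 to 120 N. Pads are 22 mm wide; open, the fingers measure 114 mm over their backs; the gripper's body (76 mm by 85 mm) begins 54 mm behind the grasp point. The pads swing forward as they close: fully open they stand 13 mm farther back than shut.
Start: joints at [-1.175, 0.32, 1.565, -0, 1.257, -0.02], TCP at [0.232, -0.526, 0.231] pointing down, gripper open.
Joint ranges: [-3.11, 3.11], [-0.84, 2.01], [0.21, 2.61], [-1.34, 4.49], [0.05, 2.63], [-2.56, 2.56]. Speed limits (rad/s): [2.57, 2.57, 3.14, 3.14, 3.14, 3.14].

## Interface

Orientations are given as [roll, pitch, yaw] about the fixed x, y, z axes, in that order (R = Rz(yaw) Ry(pitch) Rx(roll)).
In Python, from rig import robot, viewer, order gives the robot as it stands.
- The arm moves only by the shell command python3 -m handwheel 'ROWS' [FORCE]. ROWS is JSON, a list of rows, each a list of 5 numbers: the shift along the tool's x, y, z in cm, then the turn about the tool's z in rad, then the closure, from 0 (fully open) to 1 (shut). In form: [[dx, dy, dz, roll, gripper], ...]. A call has 1 to 20 rows; each row is the pose to reach, as a shift and turn from the pose commanded when the call began, along the tool's axes at that moment; what a row does not reach only later rows make up. A row lasts 1/12 s, in which the tool goes at most 41.7 mm and 7.16 degrees, less where a joint would pass 70% of its speed; a pose out of reach is approached as far as the arm can. A call with a gripper value outside its range is refused whole. The fingers move at their own pace and stop on an object; FORCE is the grip in N (left out, the last holds). Time passes only in rows, so rows that repeat a pose let the fingers close. It gives the time, the measured TCP pose, the force, the opening and the grip force at its end, in the units of the state.
- robot.get_obs(): the state, without advancing time (a new reading comes with each control period).
- viewer.capture(name): name is "scene" or "top" or "wrist"; returns (picture, depth): 480x640x3 uint8, red, green, blue; 480x640 float32, m along the optical axis (not along the pixel's ray), 0 where there is no reading.
- viewer.calibration(name): a dict with "fov_y" (degrees; the focal length in pixels is half the picture's height over the tangent of half this angle, whatever the lens; pixels are square), "cx", "cy" (the principal point, pixels), "xyz" and "orientation" of the camera in the world; the wrist camera has in their place "tool_from_camera" (4x4, takes a point from camera to tool coordinates, whose origin is the TCP and whose axes are the flange's). Camera axes: x right, y down, z forward; pixel columns grow to the right and rows downward; lengths in m; the calibration is good to about 2 mm. A picture is of the moment at which its call begins: read the wrist's pose just before it. calibration takes no time and is no camera call.
- order.job_done(): hands the job in; it is judged then, once.
The state is a dict: "t": time; "joints": joint angles; "joint_vel": joint speeds; "joint_torque": joint torques, N m; "tcp_pos": TCP position; "tool_rot": TCP orientation; "ft_force": force on the tool from outside, world axes, zero at the start; "moment": the same for the moment, N m; "width": finger opening in m; "gripper_force": force on a finger pad.
Only numpy, scipy, OpenCV 4.12 (cv2) and the standard library are available. Lean on these libraries where they do the work, as an engineer would, in place of code of your own. Each camera call takes 0.05 s, during which the arm holds its last target. There are 200 camera calls.

## Task

Move the specimen shuttle's carriage from its loading station to its clamping station: pull the spring pin up by its wing grip, turn it into its rest notch and let go so that it stays out, then slide the carriage by its post all the way to the end under the clamp. Turn the pin back so that it springs down into the carriage's other hole and locks it, then swing the clamp lever fully down onto the specimen and let go. Leave the petri dish, the lens can and the caliper beside the shuttle where they are.

Things in the scene. Friction and masses are not known exactly. Their poses are not given: they have to be found in the camera images.
- shuttle: Fixed bed: dark steel plate 120 x 385 x 12 mm with rails (top z 33 mm), an aluminium bridge (52 mm along y, top z 50) with toothed collar (top z 73, 52 across) in the middle, a clevis at the +y end. Origin on the bench top, below the pin's axis; z up, y along the rails, +y towards the clamp (the way the carriage goes), x across. Plate spans y -180 to +205 mm.
- wing_grip (a point): Point to pinch on the pin's black wing grip, on the pin's axis (x = y = 0 of the shuttle), 97 mm above the bench with the pin down. The wing is 60 mm long, 14 mm thick (pinch across this), 30 mm tall: z = 80 to 110 mm with the pin down. This point's y axis runs along the wing; at pin_turn = 0 it is the shuttle's y axis.
- pin_lift (a joint): Height of the pin above fully down, m, 0 to 0.026. At 0 its 10 mm tip is 10 mm deep in a 15 mm hole of the carriage and its cross bar lies in the collar's deep slot, so it cannot turn. A spring pulls it down with 4.5 N (down) to 8.5 N (up). To turn it, lift by more than 0.020 (0.023 to 0.025 is right). In the rest notch it sits at about 0.015 and the carriage is free.
- pin_turn (a joint): Turn of the pin, rad, counter-clockwise seen from above: 0 (stop; deep slot, can go down) to 1.25 (stop). Rest notch at 1.2: turn to the stop while lifted, then lower or let go: the cross bar drops 5 mm into the notch and stays. To release: lift above 0.020 again, turn back to 0 and lower or let go.
- post_grip (a point): Point to hold on the carriage's upright black round post: 20 mm diameter, from the deck (z = 30 mm) to z = 96 mm; this point is on its axis 82 mm above the bench, at shuttle x = 0, y = -150 mm + joint carriage.
- carriage (a joint): Travel along the shuttle's +y, m, of the aluminium carriage (80 x 235 mm, deck top 30 mm above the bench; a black round specimen stands in a ring on it, top 52 mm above the bench). 0 = loading station (start, pinned), 0.08 = clamping station, against a stop, with the second hole under the pin. Friction 2.5 N; it stays where it is left.
- clamp_grip (a point): Point to hold on the clamp lever's black handle, 95 mm from the pivot. The handle is 20 mm wide along the shuttle's x (pinch across this), 18 mm thick, from 58 to 120 mm from the pivot. The pivot is a level axis along the shuttle's x at y = +185 mm, z = 63.5 mm.
- clamp (a joint): Lever angle, rad. 0 = shut: level, pointing to the shuttle's -y, rubber pad on the specimen. 1.57 = straight up; starts leaning a little beyond, to +y. At angle a clamp_grip is at shuttle y = 185 - 95 cos(a) mm, z = 63.5 + 95 sin(a) mm. Stiff hinge (0.22 N m): stays where it is left.
- petri: Bystander: round glass dish, 68 mm across, 20 mm high, beside the shuttle on the robot's side; origin under its centre.
- lens_can: Bystander: black round can, 40 mm across, 52 mm high, behind the shuttle; origin under its centre.
- caliper: Bystander: steel caliper, 232 mm long, 10 mm high, lying beside the shuttle on the robot's side; origin at its middle.

How it is judged:
On the way, in this order (a step that is already met when the one before it is completed fails the run):
1. the pin is parked in its rest notch and let go, with the carriage still at the loading station (value of joint pin_lift between 0.011 and 0.0182 m and value of joint pin_turn above 1 rad and value of joint carriage below 0.01 m and contact force between the fingers and shuttle below 0.3 N), for 0.2 s.
2. the carriage is fully at the clamping station while the pin stays parked (value of joint pin_lift between 0.011 and 0.0182 m and value of joint pin_turn above 1 rad and value of joint carriage above 0.0755 m), for 0.1 s.
3. the pin is turned back and down in the carriage's second hole, the clamp still open (value of joint pin_lift below 0.004 m and value of joint pin_turn below 0.3 rad and value of joint carriage above 0.0755 m and value of joint clamp above 0.8 rad), for 0.1 s.
At the end, for the whole second after the job is handed in: The carriage is at its clamping station (joint carriage above 0.0755 m), the pin is down in its second hole (pin_lift under 0.004 m, pin_turn under 0.3 rad), the clamp lever is shut (under 0.1 rad) and the robot has let go (value of joint carriage above 0.0755 m and value of joint pin_lift below 0.004 m and value of joint pin_turn below 0.3 rad and value of joint clamp below 0.1 rad and contact force between the fingers and shuttle below 0.3 N); the robot touches nothing.
It fails at once if the petri dish, lens can or caliper is moved by more than 25 mm (distance of any of petri, lens_can, caliper from where it was at the start of the episode above 0.025 m).
It also fails if it takes over 64 s, if anything falls off the work surface, if the arm or the gripper's body presses on something with over 40 N, if the wrist force passes 120 N, or if a joint passes its speed limit or range.

## Working session

There is one attempt and no reset: what is moved stays moved. The work goes in short steps, Python scripts to look and compute and a shell command to move; the robot and the scene stay as the last step left them, time stands still between calls to the robot, and variables do not carry over. Pictures are saved under pics/ and viewed, at most 10 in all, crops included, and the job is handed in when it is done.

```bash
ls; mkdir -p pics
python3 - <<'E'
from rig import robot, viewer
import cv2, numpy as np
o=robot.get_obs(); print({k:np.round(v,3).tolist() for k,v in o.items()}, robot.tcp_to_grasp)
for n in ["top","scene"]:
    p,d=viewer.capture(n); cv2.imwrite(f"pics/{n}0.png",p[:,:,::-1]); np.save(f"pics/{n}0.npy",d); print(n,viewer.calibration(n))
print(viewer.calibration("wrist"))
E
```

```text
pics
{'t': 0.0, 'joints': [-1.175, 0.32, 1.566, 0.0, 1.257, -0.02], 'joint_vel': [0.0, 0.0, 0.001, 0.001, -0.002, -0.0], 'joint_torque': [0.003, -41.552, -23.416, 0.0, 0.008, 0.0], 'tcp_pos': [0.232, -0.526, 0.23], 'tool_rot': [-3.14, -0.0, 0.416], 'ft_force': [0.106, 0.759, -0.071], 'moment': [0.022, -0.019, -0.041], 'gripper_force': 0.0, 'width': 0.086} 0.0187
top {'fov_y': 55.09150659661371, 'cx': 319.11798979483024, 'cy': 236.75073667696347, 'xyz': array([ 0.45483294, -0.0488521 ,  0.92195392]), 'orientation': array([-3.03557156, -0.02446235, -1.55886392])}
scene {'fov_y': 50.30491966802571, 'cx': 328.4371087586385, 'cy': 241.6107069967665, 'xyz': array([0.04103242, 0.44840996, 0.5623864 ]), 'orientation': array([-2.1587812 , -0.00265815, -2.38793649])}
{'fov_y': 59.86391282037904, 'cx': 323.13131023193574, 'cy': 238.33914460547908, 'tool_from_camera': array([[-1.42536750e-03, -9.57992425e-01, -2.86789963e-01,
         7.40076040e-02],
       [ 9.99998744e-01, -1.16681459e-03, -1.07244397e-03,
         7.33439249e-04],
       [ 6.92762485e-04, -2.86791131e-01,  9.57992885e-01,
        -1.42790250e-01],
       [ 0.00000000e+00,  0.00000000e+00,  0.00000000e+00,
         1.00000000e+00]])}
```

View pics/top0.png

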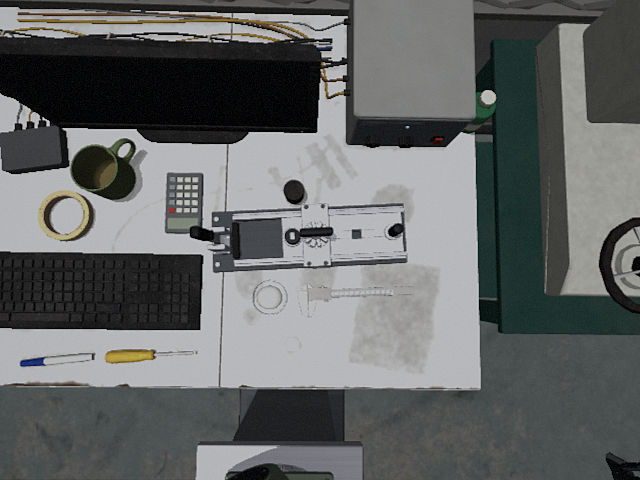

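View pics/scene0.png

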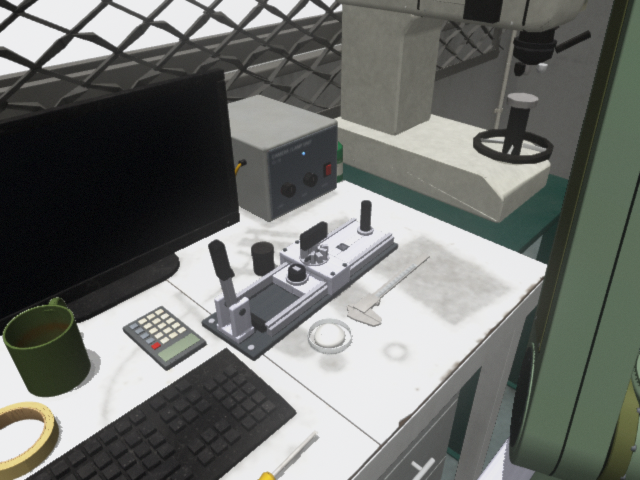

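Top view: the shuttle lies level, +y to the left, with the wing near (316,232), the post near (396,229) and the lever handle near (201,233). The dish is at (270,297), the caliper at (355,293) and the can at (293,190). The scene view agrees: the lever is up and the wing lies along the shuttle.

```bash
cat > h.py <<'E'
import numpy as np, cv2
from scipy.spatial.transform import Rotation as R
from rig import robot, viewer
def campose(n,o=None):
    c=viewer.calibration(n)
    if n=="wrist":
        T=np.array(c["tool_from_camera"]); Rt=R.from_euler("xyz",o["tool_rot"]).as_matrix()
        return c,Rt@T[:3,:3],Rt@T[:3,3]+o["tcp_pos"]
    return c,R.from_euler("xyz",c["orientation"]).as_matrix(),np.array(c["xyz"])
def ray(n,uv,z,o=None):
    c,M,t=campose(n,o); f=240/np.tan(np.radians(c["fov_y"]/2)); uv=np.atleast_2d(uv)
    d=np.c_[(uv[:,0]-c["cx"])/f,(uv[:,1]-c["cy"])/f,np.ones(len(uv))]@M.T
    return t+d*((z-t[2])/d[:,2])[:,None]
def cloud(n,D,o=None):
    c,M,t=campose(n,o); f=240/np.tan(np.radians(c["fov_y"]/2)); v,u=np.mgrid[:480,:640]
    d=np.stack([(u-c["cx"])/f,(v-c["cy"])/f,np.ones_like(D)],-1)*D[...,None]
    return d@M.T+t
E
python3 - <<'E'
from h import *
p=cv2.imread("pics/top0.png"); D=np.load("pics/top0.npy"); W=cloud("top",D); g=p.max(2)
def blob(name,x0,x1,y0,y1,thr,z):
    m=np.zeros(g.shape,np.uint8); m[y0:y1,x0:x1]=g[y0:y1,x0:x1]<thr
    n,l,s,c=cv2.connectedComponentsWithStats(m)
    i=1+s[1:,4].argmax(); uv=c[i]; (rc,rs,ra)=cv2.minAreaRect(np.argwhere(l==i)[:,::-1].astype(np.float32))
    print(name,s[i],uv,"rect",rc,rs,ra,"ray",ray("top",rc,z)[0].round(4),"zmed",np.percentile(W[l==i][:,2],[10,50,90]).round(3))
    return ray("top",rc,z)[0]
w=blob("wing",297,336,220,243,50,.110)
q=blob("post",384,408,218,240,50,.096)
blob("lever",185,216,222,245,50,.15)
blob("can",280,308,178,206,60,.052)
d=w-q; print("dist",np.hypot(*d[:2]),"yaw",np.arctan2(-d[0],d[1]))
# plate outline
print("bench z",np.median(W[300:340,400:430,2]))
for uv in [(213,212),(214,271),(408,203),(409,261),(270,297),(355,293)]: print(uv,ray("top",uv,.012)[0].round(4))
# rail line from depth: high points
for nm,(x0,x1,y0,y1) in dict(wing=(290,345,215,250),post=(384,408,215,242),lev=(185,225,215,250)).items():
    P=W[y0:y1,x0:x1].reshape(-1,3); P=P[P[:,2]>(.09 if nm!='lev' else .1)]; print(nm,len(P),P.mean(0).round(4),P.min(0).round(3),P.max(0).round(3))
E
```

```text
wing [297 227  36  16 283] [314.19787986 232.24734982] rect (313.83258056640625, 232.3536834716797) (11.887027740478516, 36.93575668334961) 78.02386474609375 ray [ 0.5492 -0.0582  0.11  ] zmed [0.08  0.109 0.111]
post [388 224  16  13 134] [395.64179104 229.65671642] rect (395.4999694824219, 229.49996948242188) (9.707253456115723, 15.808956146240234) 56.3099365234375 ray [ 0.5583 -0.2066  0.096 ] zmed [0.051 0.094 0.097]
lever [190 222  26  22 297] [201.81818182 233.51851852] rect (203.43540954589844, 231.4466094970703) (27.732675552368164, 17.31418228149414) 12.994616508483887 ray [0.5434 0.1277 0.15  ] zmed [0.122 0.167 0.183]
can [284 180  20  24 379] [293.72031662 191.66226913] rect (293.5, 191.5) (23.0, 19.0) 90.0 ray [ 0.6343 -0.0188  0.052 ] zmed [0.026 0.052 0.054]
dist 0.14867466082308958 yaw 0.06080929819356912
bench z 0.0027735303214373452
(213, 212) [0.5984 0.1418 0.012 ]
(214, 271) [0.4814 0.1356 0.012 ]
(408, 203) [ 0.6229 -0.2482  0.012 ]
(409, 261) [ 0.5061 -0.2492  0.012 ]
(270, 297) [0.432  0.0248 0.012 ]
(355, 293) [ 0.4417 -0.1419  0.012 ]
wing 300 [ 0.5476 -0.062   0.1407] [ 0.455 -0.092  0.09 ] [ 0.56  -0.033  0.922]
post 93 [ 0.5605 -0.2099  0.1042] [ 0.455 -0.221  0.09 ] [ 0.571 -0.049  0.922]
lev 299 [0.5378 0.1254 0.1711] [ 0.455 -0.049  0.1  ] [0.549 0.143 0.922]
```

```bash
python3 -m handwheel '[[47.8,-29.4,0,-1.217,0],[47.8,-29.4,0,-1.217,0],[47.8,-29.4,0,-1.217,0],[47.8,-29.4,0,-1.217,0],[47.8,-29.4,0,-1.217,0],[47.8,-29.4,0,-1.217,0],[47.8,-29.4,0,-1.217,0],[47.8,-29.4,0,-1.217,0],[47.8,-29.4,0,-1.217,0],[47.8,-29.4,0,-1.217,0],[47.8,-29.4,0,-1.217,0],[47.8,-29.4,0,-1.217,0],[47.8,-29.4,3,-1.217,0],[47.8,-29.4,3,-1.217,0],[47.8,-29.4,3,-1.217,0],[47.8,-29.4,3,-1.217,0],[47.8,-29.4,3,-1.217,0]]'
python3 - <<'E'
from h import *
o=robot.get_obs(); p,D=viewer.capture("wrist"); cv2.imwrite("pics/w1.png",p[:,:,::-1]); np.save("pics/w1.npy",D)
np.savez("pics/w1o.npz",tcp_pos=o["tcp_pos"],tool_rot=o["tool_rot"])
print(o["joints"],o["t"],o["tcp_pos"],o["tool_rot"])
W=cloud("wrist",D,o); H=W[...,2]; g=p.max(2)
for nm,lo,hi in [("wing",.1,.118),("post",.088,.1)]:
    m=((H>lo)&(H<hi)&(g<70)&(D>0)).astype(np.uint8); n,l,s,c=cv2.connectedComponentsWithStats(m)
    for i in range(1,n):
        if s[i,4]>150:
            P=W[l==i]; r=cv2.minAreaRect(P[:,:2].astype(np.float32)*1000); print(nm,s[i],P.mean(0).round(4),r)
E
```

```text
t: 1.52
tcp_pos: [0.5504, -0.0644, 0.2012]
tool_rot: [-3.141, 0.0, 1.633]
ft_force: [0.5, 0.6, 0.2]
width: 0.0857
gripper_force: 0.0
[-1.36843881e-01  3.08269113e-01  1.66008341e+00 -6.53764876e-04
  1.17393238e+00 -1.98775308e-01] 1.5167 [ 0.55042212 -0.06438082  0.20121979] [-3.14079493e+00  4.54196100e-04  1.63298084e+00]
wing [ 315  186   25   99 2209] [ 0.5533 -0.0598  0.1094] ((553.619873046875, -61.58750534057617), (14.081480979919434, 58.98679733276367), 4.041023254394531)
wing [ 586  337   54   62 1491] [ 0.7417 -0.1349  0.1082] ((742.08203125, -139.40811157226562), (51.27665328979492, 18.05543327331543), 63.58908462524414)
post [ 554  328   86   69 1482] [ 0.741  -0.1426  0.0933] ((744.2686157226562, -141.10928344726562), (64.06817626953125, 24.95166015625), 58.27061462402344)
post [314 414  26  28 581] [ 0.5627 -0.2087  0.0944] ((562.9893798828125, -210.52337646484375), (18.725200653076172, 18.207141876220703), 39.418731689453125)
```

View pics/w1.png

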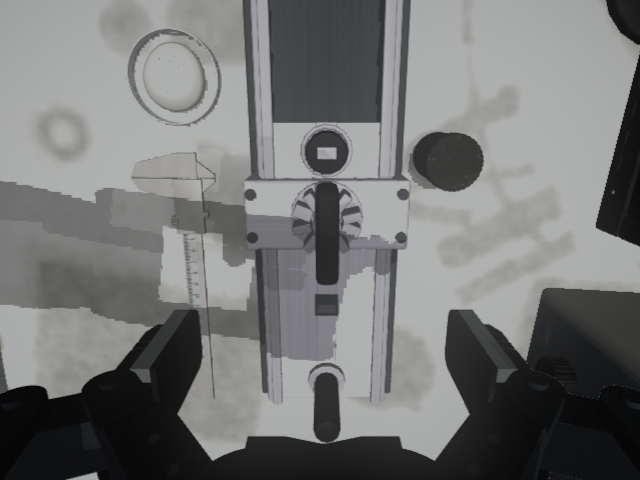

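The wrist view shows the wing along the shuttle at column 327, rows 186–285, and the post at (326,375–440). The measured wing is 14 × 59 mm with its top at z 0.109, and it lies 149 mm from the post, all as given. The tool needs about 3 mm of shift before going down.

```bash
python3 -m handwheel '[[0.25,0.3,4,0,0.3],[0.25,0.3,8,0,0.3],[0.25,0.3,11,0,0.3],[0.25,0.3,12.2,0,0.3],[0.25,0.3,12.2,0,0.3],[0.25,0.3,12.2,0,1],[0.25,0.3,12.2,0,1],[0.25,0.3,12.2,0,1],[0.25,0.3,12.2,0,1],[0.25,0.3,12.2,0,1],[0.25,0.3,12.2,0,1],[0.25,0.3,12.2,0,1]]' 50
```

```text
t: 2.57
tcp_pos: [0.5533, -0.0618, 0.0813]
tool_rot: [3.141, 0.001, 1.633]
ft_force: [-4.0, -1.4, 7.5]
width: 0.0135
gripper_force: 52.5
```

```bash
python3 -m handwheel '[[0,0,-0.6,0,1],[0,0,-1.2,0,1],[0,0,-1.8,0,1],[0,0,-2.4,0,1],[0,0,-2.4,0,1],[0,0,-2.4,0,1]]' 50
```

```text
t: 3.07
tcp_pos: [0.5531, -0.0616, 0.1031]
tool_rot: [-3.141, 0.001, 1.633]
ft_force: [-1.3, -3.2, -8.1]
width: 0.0132
gripper_force: 51.9
```

```bash
python3 -m handwheel '[[0,0,-0.15,0,1],[0,0,-0.15,0,1],[0,0,-0.15,-0.12,1],[0,0,-0.15,-0.24,1],[0,0,-0.15,-0.36,1],[0,0,-0.15,-0.48,1],[0,0,-0.15,-0.6,1],[0,0,-0.15,-0.72,1],[0,0,-0.15,-0.84,1],[0,0,-0.15,-0.96,1],[0,0,-0.15,-1.08,1],[0,0,-0.15,-1.2,1],[0,0,-0.15,-1.24,1],[0,0,-0.15,-1.24,1],[0,0,-0.15,-1.24,1]]' 50
python3 -c "
from rig import robot; o=robot.get_obs(); print(o['moment'],o['joints'])"
```

```text
t: 4.32
tcp_pos: [0.5528, -0.0612, 0.1043]
tool_rot: [-3.141, -0.002, 2.872]
ft_force: [-2.6, -3.8, -9.3]
width: 0.0131
gripper_force: 51.8
[-0.55584366  0.4553288  -0.01483647] [-1.30945328e-01  4.02157797e-01  1.78709413e+00 -1.55606019e-04
  9.54489999e-01 -1.43160260e+00]
```

```bash
python3 -m handwheel '[[0,0,0.4,-0.01,1],[0,0,0.8,-0.01,1],[0,0,0.8,-0.01,1],[0,0,0.8,-0.01,1]]' 50
python3 -m handwheel '[[0,0,0,0,0.4],[0,0,0,0,0.4],[0,0,0,0,0.4],[0,0,0,0,0.4],[0,0,-3,0,0.4],[0,0,-6,0,0.4],[0,0,-9,0,0.4],[0,0,-9,0,0.4],[0,0,-9,0,0.4]]'
python3 - <<'E'
from h import *
o=robot.get_obs(); p,D=viewer.capture("wrist"); cv2.imwrite("pics/w2.png",p[:,:,::-1])
W=cloud("wrist",D,o); H=W[...,2]; g=p.max(2)
for nm,lo,hi in [("wing",.115,.14),("post",.088,.1)]:
    m=((H>lo)&(H<hi)&(g<70)&(D>0)).astype(np.uint8); n,l,s,c=cv2.connectedComponentsWithStats(m)
    for i in range(1,n):
        if s[i,4]>150:
            P=W[l==i]; r=cv2.minAreaRect(P[:,:2].astype(np.float32)*1000); print(nm,s[i],P.mean(0).round(4),r,np.median(P[:,2]))
E
```

```text
t: 4.65
tcp_pos: [0.553, -0.0613, 0.0965]
tool_rot: [-3.141, -0.002, 2.882]
ft_force: [-3.9, -3.4, -6.0]
width: 0.0132
gripper_force: 52.3
t: 5.4
tcp_pos: [0.5553, -0.0612, 0.1894]
tool_rot: [3.14, 0.006, 2.883]
ft_force: [-1.2, -0.2, -0.5]
width: 0.0517
gripper_force: 0.0
wing [ 307  193   27  107 2644] [ 0.55   -0.0614  0.1242] ((552.0550537109375, -62.049705505371094), (13.828636169433594, 57.1956672668457), 74.79071044921875) 0.12455672860539768
post [622 117  18  31 444] [0.5404 0.1202 0.0934] ((539.608154296875, 120.73269653320312), (8.7172269821167, 16.534141540527344), 64.97259521484375) 0.0933469697664013
post [ 80 290  35  31 791] [ 0.5611 -0.2089  0.0945] ((561.8749389648438, -210.420166015625), (18.146081924438477, 17.597492218017578), 77.9677963256836) 0.09538673449305296
post [475 465  40  15 440] [0.7594 0.0127 0.0934] ((759.3756103515625, 11.642459869384766), (3.486745595932007, 26.724828720092773), 0.07428187131881714) 0.09341353087517136
```

View pics/w2.png

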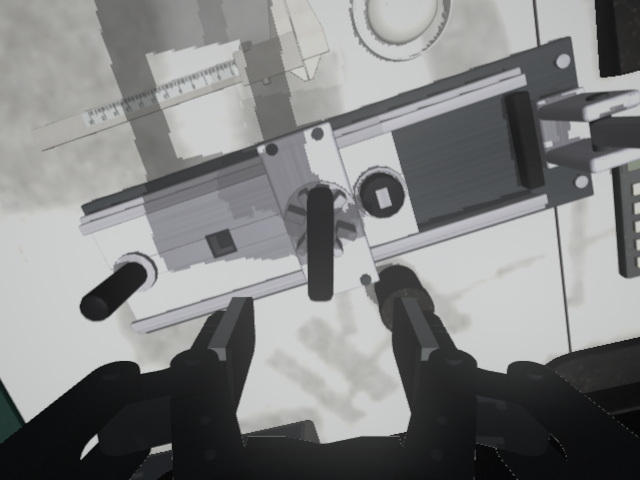

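Picture 2: the wing stands across the bridge at (320,242), with its top at z 0.1245, so the pin is lifted 15 mm and turned about 1.23 rad. It is parked, and the carriage has not moved (post top at (95,305)). Next is the post.

```bash
python3 -m handwheel '[[-4.5,-14.2,0,1.249,0.4],[-4.5,-14.2,0,1.249,0.4],[-4.5,-14.2,0,1.249,0.4],[-4.5,-14.2,0,1.249,0.4],[-4.5,-14.2,0,1.249,0.4],[-4.5,-14.2,0,1.249,0.4],[-4.5,-14.2,0,1.249,0.4],[-4.5,-14.2,0,1.249,0.4],[-4.5,-14.2,0,1.249,0.4],[-4.5,-14.2,0,1.249,0.4],[-4.5,-14.2,0,1.249,0.4],[-4.5,-14.2,0,1.249,0.4],[-4.5,-14.2,0,1.249,0.4]]'
cat > look.py <<'E'
from h import *
import sys
o=robot.get_obs(); p,D=viewer.capture("wrist"); cv2.imwrite(f"pics/{sys.argv[1]}.png",p[:,:,::-1])
W=cloud("wrist",D,o); H=W[...,2]; g=p.max(2); lo,hi=map(float,sys.argv[2:4])
Tr=R.from_euler("xyz",o["tool_rot"]).as_matrix()
m=((H>lo)&(H<hi)&(g<70)&(D>0)).astype(np.uint8); n,l,s,c=cv2.connectedComponentsWithStats(m)
for i in range(1,n):
    if s[i,4]>150:
        P=W[l==i]; r=cv2.minAreaRect(P[:,:2].astype(np.float32)*1000); q=np.r_[np.array(r[0])/1000,np.median(P[:,2])]
        print(s[i],q.round(4),np.round(r[1],1),round(r[2],1),"tool cm",(Tr.T@(q-o["tcp_pos"])*100).round(2))
E
python3 look.py w3 .088 .1
```

```text
t: 6.53
tcp_pos: [0.5605, -0.2099, 0.1859]
tool_rot: [-3.14, -0.001, 1.636]
ft_force: [-0.2, 0.1, 0.7]
width: 0.051
gripper_force: 0.0
[ 575  167   65  231 4788] [ 0.7306 -0.2289  0.0917] [ 19.6 148.2] 0.0 tool cm [-3.01 16.86  9.4 ]
[310 227  33  34 848] [ 0.5631 -0.2111  0.0956] [18.7 18.3] 46.8 tool cm [-0.14  0.26  9.03]
```

```bash
python3 -m handwheel '[[-0.15,0.25,4,0,0.3],[-0.15,0.25,8,0,0.3],[-0.15,0.25,11,0,0.3],[-0.15,0.25,12.1,0,0.3],[-0.15,0.25,12.1,0,0.3],[-0.15,0.25,12.1,0,1],[-0.15,0.25,12.1,0,1],[-0.15,0.25,12.1,0,1],[-0.15,0.25,12.1,0,1],[-0.15,0.25,12.1,0,1],[-0.15,0.25,12.1,0,1]]' 50
python3 -m handwheel '[[1,0,0,0,1],[2,0,0,0,1],[3,0,0,0,1],[4,0,0,0,1],[5,0,0,0,1],[6,0,0,0,1],[7,0,0,0,1],[7.5,0,0,0,1],[8,0,0,0,1],[8,0,0,0,1],[8,0,0,0,1]]'
```

```text
t: 7.5
tcp_pos: [0.5621, -0.2121, 0.0683]
tool_rot: [-3.14, 0.001, 1.635]
ft_force: [-6.0, -1.5, 7.1]
width: 0.0186
gripper_force: 48.6
t: 8.42
tcp_pos: [0.557, -0.1323, 0.0683]
tool_rot: [-3.14, 0.002, 1.635]
ft_force: [-7.1, -1.7, 8.0]
width: 0.0186
gripper_force: 49.3
```

```bash
python3 -m handwheel '[[0.2,0,0,0,1],[0.4,0,0,0,1],[0.4,0,0,0,1],[0.4,0,0,0,1]]'
```

```text
t: 8.75
tcp_pos: [0.557, -0.1323, 0.0683]
tool_rot: [-3.14, 0.008, 1.637]
ft_force: [-6.4, -15.1, 5.8]
width: 0.0186
gripper_force: 49.0
```

```bash
python3 -m handwheel '[[0.3,0,0,0,0.4],[0.3,0,0,0,0.4],[0.3,0,0,0,0.4],[0.3,0,0,0,0.4],[0.2,0,-4,0,0.4],[0.2,0,-8,0,0.4],[0.2,0,-12,0,0.4],[0.2,0,-12,0,0.4],[6.9,0,-12,-1.24,0.4],[6.9,0,-12,-1.24,0.4],[6.9,0,-12,-1.24,0.4],[6.9,0,-12,-1.24,0.4],[6.9,0,-12,-1.24,0.4],[6.9,0,-12,-1.24,0.4],[6.9,0,-12,-1.24,0.4],[6.9,0,-12,-1.24,0.4],[6.9,0,-12,-1.24,0.4],[6.9,0,-12,-1.24,0.4],[6.9,0,-12,-1.24,0.4],[6.9,0,-12,-1.24,0.4]]'
python3 look.py w4 .115 .14;python3 look.py w4b .088 .1
```

```text
t: 10.42
tcp_pos: [0.5539, -0.0585, 0.1858]
tool_rot: [3.141, 0.0, 2.871]
ft_force: [-0.7, -0.2, 0.5]
width: 0.0512
gripper_force: 0.0
[ 302  199   28  110 2735] [ 0.5527 -0.062   0.1245] [14.  58.6] 75.6 tool cm [ 0.02 -0.36  6.13]
[620 119  20  31 497] [0.5401 0.1207 0.0935] [ 7.7 16.6] 67.1 tool cm [ 6.1  16.9   9.23]
[193 260  34  33 858] [ 0.5575 -0.1313  0.0955] [18.7 18.8] 79.8 tool cm [-2.3  -6.92  9.03]
[475 471  42   9 209] [0.7593 0.0126 0.0904] [ 3.4 27.6] 0.4 tool cm [-17.9   12.34   9.54]
```

View pics/w4.png

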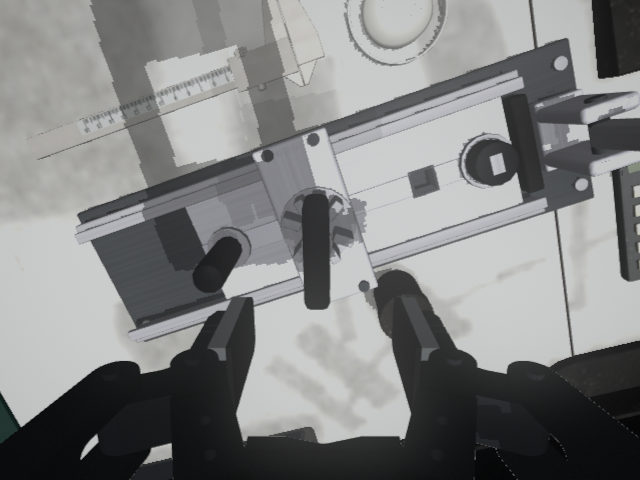

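Picture 4: the carriage is at the stop. The post at (220,265) moved exactly 80 mm, the specimen at (490,160) now sits by the clamp, and the wing is still parked at (316,250). I re-grip the wing.

```bash
python3 -m handwheel '[[0,-0.34,4,0,0.4],[0,-0.34,7.5,0,0.4],[0,-0.34,9.1,0,0.4],[0,-0.34,9.1,0,0.4],[0,-0.34,9.1,0,1],[0,-0.34,9.1,0,1],[0,-0.34,9.1,0,1],[0,-0.34,9.1,0,1],[0,-0.34,9.1,0,1],[0,-0.34,9.1,0,1]]' 50
python3 -m handwheel '[[0,0,-0.4,0,1],[0,0,-0.8,0,1],[0,0,-0.9,0,1],[0,0,-0.9,0,1],[0,0,-0.9,0,1]]'
```

```text
t: 11.35
tcp_pos: [0.5542, -0.0624, 0.0967]
tool_rot: [3.141, 0.004, 2.874]
ft_force: [0.8, -1.0, 7.2]
width: 0.013
gripper_force: 50.3
t: 11.77
tcp_pos: [0.5536, -0.0622, 0.1035]
tool_rot: [3.142, 0.002, 2.874]
ft_force: [4.7, -1.3, -8.1]
width: 0.013
gripper_force: 48.6
```

```bash
python3 -m handwheel '[[0,0,-0.17,0,1],[0,0,-0.17,0,1],[0,0,-0.17,0.12,1],[0,0,-0.17,0.24,1],[0,0,-0.17,0.36,1],[0,0,-0.17,0.48,1],[0,0,-0.17,0.6,1],[0,0,-0.17,0.72,1],[0,0,-0.17,0.84,1],[0,0,-0.17,0.96,1],[0,0,-0.17,1.08,1],[0,0,-0.17,1.2,1],[0,0,-0.17,1.24,1],[0,0,-0.17,1.24,1],[0,0,-0.17,1.24,1]]' 50
python3 -c "
from rig import robot; o=robot.get_obs(); print(o['moment'])"
```

```text
t: 13.02
tcp_pos: [0.5525, -0.0633, 0.1048]
tool_rot: [-3.14, 0.002, 1.635]
ft_force: [3.1, -5.8, -8.9]
width: 0.013
gripper_force: 48.7
[-1.19555922 -0.78756903  0.0133319 ]
```

Now lower 23 mm and check it dropped before letting go.

```bash
python3 -m handwheel '[[0,0,0.6,0,1],[0,0,1.2,0,1],[0,0,1.8,0,1],[0,0,2.3,0,1],[0,0,2.3,0,1],[0,0,2.3,0,1]]' 50
```

```text
t: 13.52
tcp_pos: [0.5525, -0.0633, 0.0823]
tool_rot: [-3.14, 0.002, 1.635]
ft_force: [2.6, -4.5, -4.8]
width: 0.013
gripper_force: 49.3
```

```bash
python3 -m handwheel '[[0,0,0,0,0.4],[0,0,0,0,0.4],[0,0,0,0,0.4],[0,0,0,0,0.4],[0,0,-4,0,0.4],[0,0,-8,0,0.4],[0,0,-12,0,0.4],[0,0,-15,0,0.4],[0,0,-15,0,0.4],[0,0,-15,0,0.4]]'
python3 look.py w5 .1 .2
```

```text
t: 14.35
tcp_pos: [0.5535, -0.0619, 0.2347]
tool_rot: [3.137, 0.001, 1.634]
ft_force: [-1.1, 0.4, -1.1]
width: 0.0514
gripper_force: 0.0
[ 612  155   28   98 1325] [ 0.759  -0.032   0.1079] [59.   5.8] 85.5 tool cm [ 1.7  20.64 12.77]
[ 311  181   21   88 1637] [ 0.5536 -0.0615  0.1097] [13.5 58.9] 3.2 tool cm [ 0.05 -0.04 12.5 ]
[ 553  315   87  113 6602] [ 0.7555 -0.1311  0.1356] [70.7 33.1] 40.2 tool cm [-8.18 19.68 10.  ]
[549 435  18  25 154] [ 0.7386 -0.2149  0.1254] [2.1 8.7] 3.0 tool cm [-16.43  17.46  11.02]
```

View pics/w5.png

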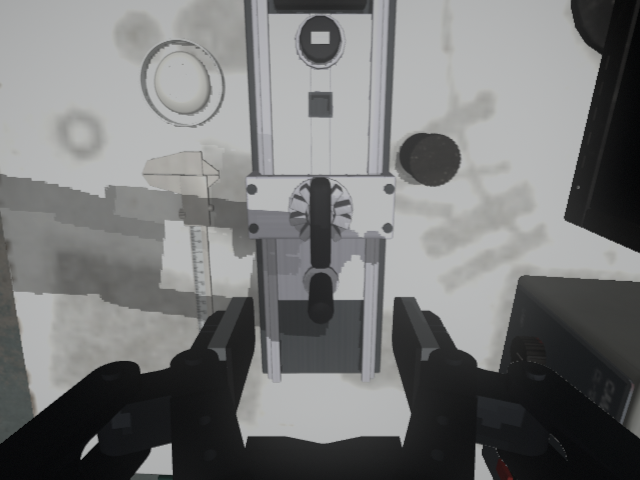

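Picture 5: the wing is down (top z 0.1097) and in line with the shuttle, at (320,222). The post is at (320,295) and the specimen at (320,38). I go over to the lever.

```bash
python3 -m handwheel '[[4,0,-1,0,0.3],[8,0,-2,0,0.3],[12,0,-2,0,0.3],[14,0,-2,0,0.3],[14,0,-2,0,0.3],[14,0,-2,0,0.3]]'
python3 look.py w6 .12 .2
python3 -c "
import cv2,numpy as np
"
```

```text
t: 14.9
tcp_pos: [0.5429, 0.0784, 0.2506]
tool_rot: [-3.138, 0.001, 1.636]
ft_force: [0.3, 0.8, -0.8]
width: 0.0603
gripper_force: 0.0
[ 306  128   39   41 1410] [0.5412 0.1313 0.1819] [19.2 26.1] 3.3 tool cm [5.29 0.2  6.87]
[ 595  241   45  188 4287] [0.7592 0.0213 0.1345] [120.7   4. ] 89.8 tool cm [-7.11 21.25 11.52]
```

View pics/w6.png

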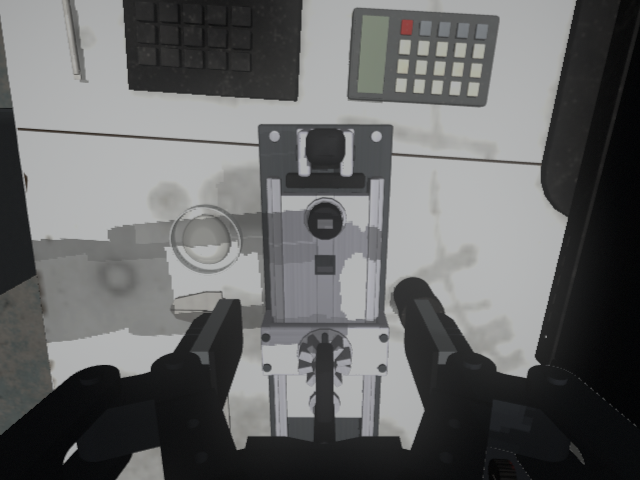

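Picture 6: the lever handle's end is at (325,148), measured at world (0.541, 0.131, 0.182). It is 19 mm wide, and its height fits the 183 mm expected. I centre over it, go down and pinch it lightly.

```bash
python3 -m handwheel '[[3,0.18,0,0,0.3],[5.1,0.18,0,0,0.3],[5.1,0.18,0,0,0.3],[5.1,0.18,4,0,0.3],[5.1,0.18,8,0,0.3],[5.1,0.18,11.1,0,0.3],[5.1,0.18,11.1,0,0.3],[5.1,0.18,11.1,0,0.3],[5.1,0.18,11.1,0,1],[5.1,0.18,11.1,0,1],[5.1,0.18,11.1,0,1],[5.1,0.18,11.1,0,1],[5.1,0.18,11.1,0,1],[5.1,0.18,11.1,0,1]]' 25
```

```text
t: 16.12
tcp_pos: [0.5403, 0.1283, 0.1436]
tool_rot: [-3.138, 0.0, 1.634]
ft_force: [-8.3, -1.3, 7.2]
width: 0.0198
gripper_force: 27.6
```

```bash
python3 -m handwheel '[[-1.1,0,0,0,1],[-2.2,0,0.1,0,1],[-3.1,0,0.35,0,1],[-4.1,0,0.65,0,1],[-5,0,1.05,0,1],[-5.85,0,1.55,0,1],[-6.65,0,2.15,0,1],[-7.4,0,2.8,0,1],[-8.05,0,3.5,0,1],[-8.65,0,4.3,0,1],[-8.65,0,4.3,0,1]]' 25
```

```text
t: 17.03
tcp_pos: [0.5458, 0.0405, 0.0991]
tool_rot: [-3.137, 0.002, 1.634]
ft_force: [-5.7, -4.6, 2.5]
width: 0.0195
gripper_force: 28.8
```

```bash
python3 -m handwheel '[[-0.5,0,0.85,0,1],[-0.95,0,1.7,0,1],[-1.3,0,2.65,0,1],[-1.5,0,3.6,0,1],[-1.65,0,4.4,0,1],[-1.7,0,5.1,0,1],[-1.7,0,5.6,0,1],[-1.7,0,5.9,0,1],[-1.7,0,5.9,0,1]]' 25
```

```text
t: 17.78
tcp_pos: [0.5469, 0.0237, 0.0399]
tool_rot: [-3.137, 0.002, 1.635]
ft_force: [-5.9, -7.6, -0.3]
width: 0.0195
gripper_force: 28.5
```

```bash
python3 -m handwheel '[[0,0,0.4,0,1],[0,0,0.4,0,1],[0,0,0.4,0,0.4],[0,0,0.4,0,0.4],[0,0,0.4,0,0.4],[0,0,0,0,0.4],[0,0,-4,0,0.4],[0,0,-8,0,0.4],[0,0,-12,0,0.4],[0,0,-16,0,0.4],[0,0,-16,0,0.4],[0,0,-16,0,0.4]]' 25
python3 look.py w7 .055 .085
python3 - <<'E'
from h import *
o=robot.get_obs(); p,D=viewer.capture("wrist"); W=cloud("wrist",D,o).reshape(-1,3)
S=(W[:,:2]-[.5535,-.0617])@np.array([[np.cos(.064),-np.sin(.064)],[np.sin(.064),np.cos(.064)]])
for y in range(55,190,10):
    m=(abs(S[:,0])<.006)&(abs(S[:,1]-y/1000)<.004); print(y,m.sum(),np.median(W[m,2]).round(4) if m.any() else '')
E
```

```text
t: 18.78
tcp_pos: [0.5508, 0.0256, 0.2029]
tool_rot: [3.134, 0.0, 1.634]
ft_force: [-1.2, 0.1, -1.9]
width: 0.0512
gripper_force: 0.0
[ 574   91   66  272 6877] [0.758  0.0319 0.0662] [187.4   6.7] 89.9 tool cm [-0.68 20.61 13.82]
[ 301  149   31  109 2476] [0.5469 0.0407 0.0781] [19.7 71.4] 2.8 tool cm [ 1.53 -0.39 12.47]
[296 302  26  20 188] [ 0.5458 -0.0392  0.0611] [15.4 17.2] 85.8 tool cm [-6.44 -1.01 14.17]
[305 400  26  31 440] [ 0.5578 -0.1267  0.0755] [19.9 11.2] 2.2 tool cm [-15.25  -0.36  12.74]
[601 406  39  28 568] [ 0.8096 -0.1205  0.0656] [32.3  2.9] 1.6 tool cm [-16.22  24.8   13.92]
55 0 
65 61 0.0795
75 219 0.08
85 229 0.0794
95 2688 0.2801
105 229 0.078
115 244 0.0775
125 245 0.0752
135 244 0.0732
145 242 0.0724
155 258 0.0717
165 278 0.071
175 277 0.0704
185 278 0.0694
```

View pics/w7.png

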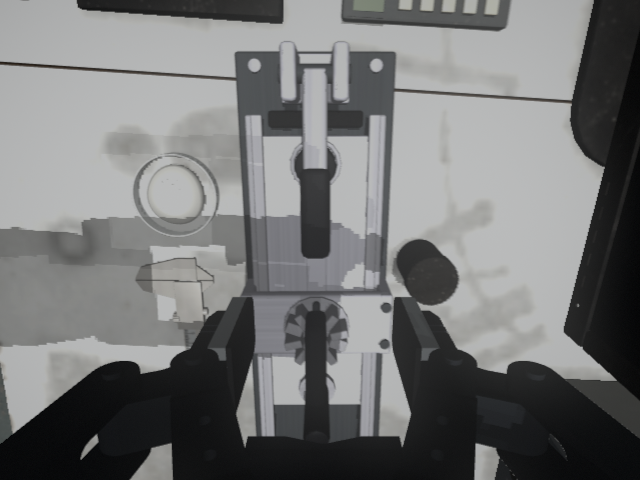

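Picture 7: the lever is down, with its handle at (315,212) over the specimen and the wing still in line at (316,350). The handle's top slopes by about 0.07 rad, which is close to the 0.1 limit, so I press it once more from above with the fingers shut.

```bash
python3 -m handwheel '[[0.8,-0.35,0,0,1],[0.8,-0.35,0,0,1],[0.8,-0.35,0,0,1],[0.8,-0.35,0,0,1],[0.8,-0.35,4,0,1],[0.8,-0.35,8,0,1],[0.8,-0.35,11,0,1],[0.8,-0.35,12,0,1],[0.8,-0.35,12.5,0,1],[0.8,-0.35,13,0,1],[0.8,-0.35,13.3,0,1],[0.8,-0.35,13.3,0,1]]' 25
```

```text
t: 19.88
tcp_pos: [0.5441, 0.033, 0.072]
tool_rot: [-3.14, 0.0, 1.634]
ft_force: [-14.2, -1.2, 29.4]
width: -0.0001
gripper_force: 14.8
```

```bash
python3 -m handwheel '[[0,0,-1,0,1],[0,0,-4,0,1],[0,0,-8,0,1],[0,0,-12,0,1],[0,0,-15,0,1],[0,0,-15,0,1],[0,0,-15,0,1],[0,0,-15,0,1]]'
python3 look.py w8 .055 .115
python3 - <<'E'
from h import *
o=robot.get_obs(); p,D=viewer.capture("wrist"); W=cloud("wrist",D,o).reshape(-1,3)
S=(W[:,:2]-[.5535,-.0617])@np.array([[np.cos(.064),-np.sin(.064)],[np.sin(.064),np.cos(.064)]])
for y in list(range(65,190,20))+[-20,0,20]:
    m=(abs(S[:,0])<.006)&(abs(S[:,1]-y/1000)<.004)&(W[:,2]<.15); print(y,m.sum(),np.median(W[m,2]).round(4) if m.any() else '')
E
```

```text
t: 20.55
tcp_pos: [0.5452, 0.0332, 0.2172]
tool_rot: [3.14, 0.0, 1.634]
ft_force: [-0.5, 0.6, -0.2]
width: 0.0004
gripper_force: 0.0
[  570    84    70   304 10780] [0.758  0.0383 0.0755] [200.8   6.5] 90.0 tool cm [-0.83 21.24 14.21]
[ 311  158   28  101 2155] [0.5469 0.0404 0.0722] [19.3 72.6] 3.3 tool cm [ 0.71  0.19 14.51]
[ 536  402  104   58 3163] [ 0.7859 -0.1205  0.0764] [89.6  6.9] 3.4 tool cm [-16.85  23.03  14.12]
[315 407  18  37 516] [ 0.5567 -0.1299  0.0944] [13.2 17.5] 4.4 tool cm [-16.35   0.1   12.28]
65 60 0.0717
85 180 0.0727
105 190 0.0726
125 214 0.0709
145 216 0.0697
165 216 0.0697
185 221 0.0694
-20 0 
0 0 
20 41 0.03
```

View pics/w8.png

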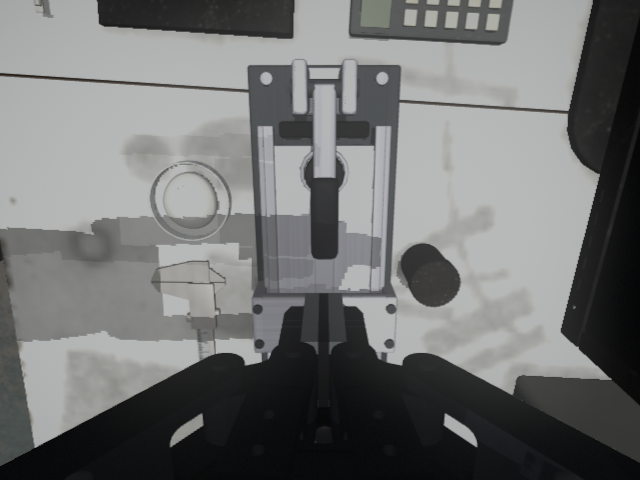

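Picture 8: the lever is now level (handle top z 0.0727 at (324,218)), and the dish, can and caliper are where they were. The gripper is clear and touches nothing, so I hand in.

```bash
python3 -c "
from rig import order; print(order.job_done())"
```

```text
the job is handed in; nothing more can be done
None
```

I handed the job in at about 20.6 s: the carriage is at the clamping station, the pin is down in its second hole, the clamp lever is shut and level, and the petri dish, lens can and caliper looked unmoved; the hand-in printed no verdict, so these are my own camera measurements.

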